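Hang the lid tray on the station divider

ROBOT

A 6-joint arm with a two-finger parallel gripper is mounted at the origin on the work surface. World frame = base frame: x ahead of the robot, y to its left, z up, the work surface at z = 0. Lengths are in m, angles in rad, forces in N, time in s.
With the tool pointing down it reaches from about 0.35 to 0.85 m from the base axis. Payload 8.1 kg.
Tool frame: the origin (TCP) lies at the centre of the arm's flange, where the gripper is bolted on; the fingertips stand 186 mm ahead of it and the grasp point (between the pads) lies 167 mm ahead of it; z points along the fingers, y is the line along which they close (so a half turn about z gives the same grasp; the last joint's range is limited). The gripper opens to 93 mm and grips with 3 to 60 N. Pads are 15 mm wide; open, the fingers measure 128 mm over their backs; the gripper's body (75 mm by 188 mm) begins 65 mm behind the grasp point.
Start: joints at [-1.283, 0.13, 1.488, -0, 1.523, -0.085], TCP at [0.219, -0.559, 0.405] pointing down, gripper open.
Joint ranges: [-2.96, 2.96], [-0.89, 2.26], [0.02, 2.5], [-1.34, 4.48], [0, 2.73], [-2.66, 2.66]. Speed limits (rad/s): [2.39, 2.39, 2.79, 3.14, 3.14, 3.14].

INTERFACE

Orientations are given as a rotation vector (axis times angle).
In Python, from plant import robot gives the robot as it stands.
- The arm moves only by the tool apply_moves, never from a script. Its argument "series" is a list of rows, each a list of 2 entries, a list of its own where there are three numbers: the shift along the tool's x, y, z in mm, then the turn, a rotation vector about the tool's x, y, z in rad. A call has 1 to 12 rows; each row shifts and turns the commanded pose from where the row before left it, along the tool's axes as they then stand; what a row does not reach is not made up. A row lasts 1/12 s, in which the tool goes at most 41.7 mm and 7.16 degrees, less where a joint would pass 70% of its speed; a pose out of reach is approached as far as the arm can. A call is refused whole if a number of a shift passes 41.7 or a number of a turn 0.125, either way. A call with a gripper value outside its range is refused whole. "claw" is the opening, from 0 (shut) to 1 (fully open), set as the call begins (left out, the last holds). The fingers move at their own pace and stop on an object; "newtons" is the grip in N (left out, the last holds). Time passes only in rows, so rows that do not move let the fingers close. It gives the time, the measured TCP pose, the force, the opening and the grip force at its end, in the units of the state.
- robot.read_state(): the state, without advancing time (a new reading comes with each control period).
- robot.read_camera(name): name is "side" or "top" or "wrist"; returns (picture, depth): 400x640x3 uint8, blue, green, red; 400x640 float32, m along the optical axis (not along the pixel's ray), 0 where there is no reading.
- robot.calibration(name): a dict with "fx", "fy", "cx", "cy" (pixels), "extrinsics" (4x4, takes a point from world to camera coordinates). Camera axes: x right, y down, z forward; pixel columns grow to the right and rows downward; lengths in m; the calibration is good to about 2 mm. A picture is of the moment at which its call begins: read the wrist's pose just before it. calibration takes no time and is no camera call; for the wrist camera it gives the pose at the moment of the call.
- robot.close_job(): hands the job in; it is judged then, once.
The state is a dict: "t": time; "q": joint angles; "dq": joint speeds; "joint_torque": joint torques, N m; "tool_pos": TCP position; "orientation": TCP orientation; "force": force on the tool from outside, world axes, zero at the start; "wrist_torque": the same for the moment, N m; "opening": finger opening in m; "gripper_force": force on a finger pad.
Only numpy, scipy, OpenCV 4.12 (cv2) and the standard library are available. Lean on these libraries where they do the work, as an engineer would, in place of code of your own. Each camera call takes 0.05 s, during which the arm holds its last target. There are 200 camera calls.

TASK

Pick up the tall sheet-metal lid tray and hang it on the stud of the white station divider: press the round end of the keyhole in its back over the stud's head until the back lies flat on the hanger plate, then slide the tray down until the stud's neck bottoms in the narrow end of the slot and carries it, and only then let go. The stud was clamped by hand somewhere along its slot, so feel for it with a light hand, do not force it or let the tray drop, and leave the jars, lids and low pan where they are.

Things in the scene. Friction and masses are not known exactly. Their poses are not given: they have to be found in the camera images.
- tray: Tall loose lid tray of bare sheet metal, open on top, standing upright, empty, 0.3-0.4 kg: 58 mm wide (its y; grip across the side walls), 100 mm deep (x from -50 to +50), walls 3 mm. Origin: centre of underside, z up. Back plate at +x, outer face x = +50, 128 mm high. Side walls 118 mm high from x = +47 to -25, then sloping down to the 42 mm front wall.
- tray_hole (a point): Centre of the round end (20 mm diameter) of the keyhole through the tray's back plate, on its outer face: (50, 0, 84) mm in the tray's frame, same axes. From it a slot 11 mm wide runs straight up.
- tray_slot (a point): Where the stud's axis lies when the tray hangs fully home at the upper end of the keyhole's slot, on the back plate's outer face: (50, 0, 114) mm in the tray's frame, same axes, 30 mm above the hole's centre.
- board: White upright station divider, fixed: 260 mm wide (its y), 18 mm thick (x), 200 mm high, on two flat feet (6 mm high, at y = +-105, reaching to x = -60). Origin: centre of underside. Its front faces -x of its frame and carries a steel hanger plate 90 mm wide, z = 42 to 192 mm, front face at x = -12. A steel stud stands out of that plate (see mark).
- mark (a point): Middle of the stud's clamping slot on the hanger plate's face: (-12, 0, 165) mm in the board's frame, same axes (-x out of the face). The stud sticks out along -x at y = 0: neck 8 mm diameter, 6 mm long, then round head 16 mm diameter, 5 mm thick. Clamped hard; its height is unmeasured, anywhere within 12 mm above or below this point.
- jar1: Bystander: hexagonal glass jar with black lid, 54 mm across, 86 mm high; origin under its centre.
- jar2: Bystander: jar like jar1.
- jar3: Bystander: jar like jar1.
- jar4: Bystander: open hexagonal glass jar, 54 mm across, 76 mm high; origin under its centre.
- lid1: Bystander: black jar lid lying inside up, 49 mm in diameter, 12 mm high; origin under its centre.
- lid2: Bystander: black jar lid, 49 mm in diameter, 12 mm high; origin under its centre.
- pan: Bystander: low empty pan of the same sheet metal, 130 x 100 x 28 mm; origin under its centre.
Things that resemble listed ones, but are neither listed nor needed, are in the scene too. What is shaped like the tray but orange is not meant.

How it is judged:
By the outcome, as a careful person would: the job done as asked, in the order asked, and still so for the second after the job is handed in, with the robot touching nothing.
It also fails if it takes over 61 s, if anything falls off the work surface, if the arm or the gripper's body presses on something with over 40 N, if the wrist force passes 120 N, or if a joint passes its speed limit or range.

## Working session

There is one attempt and no reset: what is moved stays moved. The work goes in short steps, Python scripts to look and compute and a tool call to move; the robot and the scene stay as the last step left them, time stands still between calls to the robot, and variables do not carry over. Pictures are saved under pics/ and viewed, at most 10 in all, crops included, and the job is handed in when it is done.

Besides the shell and the picture viewer there is one more tool, called after "Request:" as name(argument=value, ...), one argument or row to a line, values as JSON. apply_moves: Moves the arm, as the interface text tells. Its arguments: {"type":"object","properties":{"series":{"type":"array"},"claw":{"type":"number"},"newtons":{"type":"number"}},"required":["series"]}

```bash
ls; mkdir -p pics; cat > h.py <<'E'
import numpy as np, cv2
from scipy.spatial.transform import Rotation as R
from plant import robot
def cam(n):
    c=robot.calibration(n); p,d=robot.read_camera(n); return c,p,d
def pt(c,d,u,v,z=None):
    E=np.array(c["extrinsics"]); Ri=E[:3,:3].T; o=-Ri@E[:3,3]
    r=Ri@np.array([(u-c["cx"])/c["fx"],(v-c["cy"])/c["fy"],1])
    return o+r*(d[int(v),int(u)] if z is None else (z-o[2])/r[2])
def cloud(c,d):
    E=np.array(c["extrinsics"]); v,u=np.indices(d.shape)
    P=np.stack([(u-c["cx"])/c["fx"]*d,(v-c["cy"])/c["fy"]*d,d],-1)
    return (P-E[:3,3])@E[:3,:3]
def proj(c,P):
    E=np.array(c["extrinsics"]);q=E[:3,:3]@np.array(P)+E[:3,3]
    return c["fx"]*q[0]/q[2]+c["cx"],c["fy"]*q[1]/q[2]+c["cy"]
E
python3 - <<'E'
from h import *
for n in("top","side"):
    c,p,d=cam(n); cv2.imwrite(f"pics/{n}0.png",p); np.savez(f"{n}0.npz",p=p,d=d,**c)
    E=np.array(c["extrinsics"]);print(n,c["fx"],-E[:3,:3].T@E[:3,3],E[2,:3],(d>0).mean())
s=robot.read_state();print({k:np.round(v,3) for k,v in s.items()})
E
```

```text
pics
top 385.4715971770266 [ 0.46236298 -0.04863258  0.96060133] [ 0.10408586  0.01801464 -0.99440515] 0.9961640625
side 403.872027673458 [0.36751377 0.51068477 0.82611336] [ 0.19395333 -0.61496924 -0.76432646] 0.996015625
{'t': np.float64(0.1), 'q': array([-1.283,  0.131,  1.489, -0.   ,  1.523, -0.085]), 'dq': array([ 0.   , -0.004, -0.004, -0.   , -0.   ,  0.   ]), 'joint_torque': array([ 0.0000e+00, -5.6134e+01, -4.9310e+01,  7.7000e-02,  2.9000e-02,
       -0.0000e+00]), 'tool_pos': array([ 0.218, -0.559,  0.404]), 'orientation': array([-3.085, -0.582,  0.   ]), 'force': array([-0.511, -0.118, -0.977]), 'wrist_torque': array([-0.001,  0.05 , -0.01 ]), 'gripper_force': np.float64(0.0), 'opening': np.float64(0.093)}
```

View pics/top0.png

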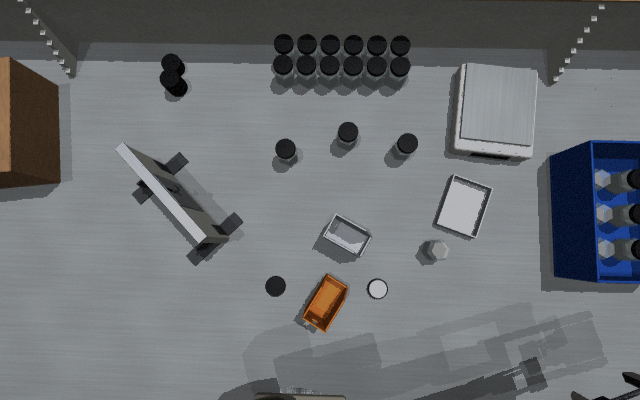

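View pics/side0.png

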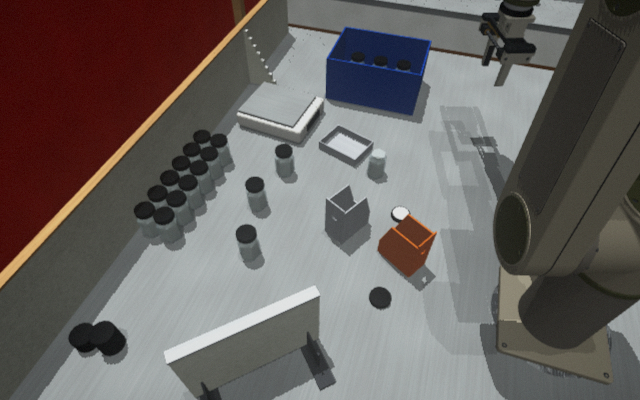

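The tray candidates in the top view are the bare-metal tall tray at (347,235), the orange lookalike at (325,302), and the low pan at (463,206). By the description it is the one at (347,235); I'll check that in a close crop.

```bash
python3 - <<'E'
from h import *
T=np.load("top0.npz");S=np.load("side0.npz")
a=cv2.resize(T["p"][200:275,305:390],None,fx=4,fy=4,interpolation=2)
b=cv2.resize(S["p"][175:250,305:390],None,fx=4,fy=4,interpolation=2)
e=cv2.resize(T["p"][135:270,105:250],(340,300),interpolation=2)
cv2.imwrite("pics/crop1.png",np.vstack([np.hstack([a,b]),np.hstack([e,e*0])])[:, :])
for n,D,box in(("top",T,(205,265,315,380)),("side",S,(180,248,318,375))):
    P=cloud(D,D["d"])[box[0]:box[1],box[2]:box[3]].reshape(-1,3)
    for lo,hi in((.122,.135),(.108,.121),(.03,.135)):
        q=P[(P[:,2]>lo)&(P[:,2]<hi)]
        if len(q)>4:
            r=cv2.minAreaRect((q[:,:2]*1000).astype(np.float32));print(n,lo,len(q),np.round(cv2.boxPoints(r)).tolist(),q[:,2].max())
P=cloud(T,T["d"])[130:275,105:250].reshape(-1,3)
q=P[(P[:,2]>.19)&(P[:,2]<.21)];r=cv2.minAreaRect((q[:,:2]*1000).astype(np.float32));print("board",len(q),np.round(cv2.boxPoints(r)).tolist(),r,np.median(q[:,2]))
P=cloud(S,S["d"])[280:400,160:335].reshape(-1,3)
q=P[(P[:,2]>.19)&(P[:,2]<.21)];r=cv2.minAreaRect((q[:,:2]*1000).astype(np.float32));print("boardS",len(q),np.round(cv2.boxPoints(r)).tolist(),r,np.median(q[:,2]))
E
```

```text
top 0.122 41 [[479.0, -47.0], [499.0, -131.0], [541.0, -122.0], [521.0, -37.0]] 0.13014426903873041
top 0.108 141 [[442.0, -114.0], [495.0, -142.0], [530.0, -76.0], [478.0, -48.0]] 0.12096131149151107
top 0.03 378 [[431.0, -135.0], [484.0, -163.0], [532.0, -73.0], [479.0, -45.0]] 0.13014426903873041
side 0.122 57 [[480.0, -47.0], [531.0, -76.0], [534.0, -70.0], [483.0, -42.0]] 0.12996447453497376
side 0.108 228 [[445.0, -112.0], [499.0, -140.0], [535.0, -71.0], [481.0, -43.0]] 0.12092416213699245
side 0.03 1415 [[434.0, -133.0], [487.0, -161.0], [535.0, -70.0], [482.0, -42.0]] 0.12996447453497376
board 1497 [[457.0, 199.0], [474.0, 182.0], [661.0, 366.0], [644.0, 382.0]] ((558.8868408203125, 282.0091247558594), (262.41864013671875, 23.697795867919922), 44.496856689453125) 0.19896384749968396
boardS 2274 [[459.0, 201.0], [475.0, 184.0], [662.0, 367.0], [646.0, 383.0]] ((560.390625, 283.6277160644531), (261.6636047363281, 23.403778076171875), 44.25743865966797) 0.19898695888030693
```

View pics/crop1.png

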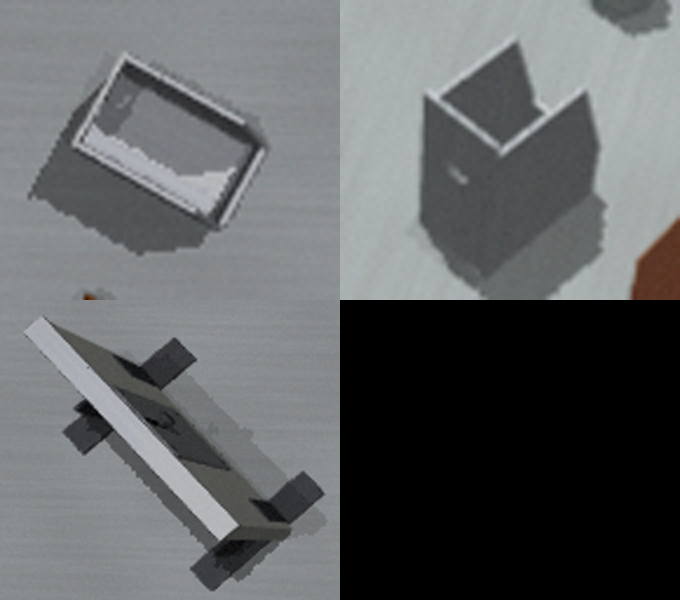

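The crop confirms it. The bare-metal tray has tall side walls and a keyhole in its back plate (side crop about (457,172)), and the back faces +y. The board's plate and stud (crop about (165,420)) face the +x/−y side.

```bash
cat >> h.py <<'E'
def plan(x,y,z,head,n,dec=1):
    "mm, deg: rows in tool axes from the present pose to a downward pose with tool-x heading"
    s=robot.read_state(); p=np.array(s["tool_pos"])*1000; r=R.from_rotvec(s["orientation"])
    t=R.from_euler("z",head,degrees=True)*R.from_euler("x",180,degrees=True)
    w=(r.inv()*t).as_rotvec()/n; st=(np.array([x,y,z])-p)/n
    print("at",p.round(1),"err head",np.degrees(w*n).round(2))
    for i in range(n):
        print([r.inv().apply(st).round(dec).tolist(),w.round(4).tolist()],end=",\n"); r=r*R.from_rotvec(w)
E
python3 -c "
from h import *
plan(485,-101,404,62.2,14)"
```

```text
at [ 218.5 -558.6  403.8] err head [-9.000e-02 -4.000e-02 -4.084e+01]
[[29.6, -23.5, 0.0], [-0.0001, -0.0001, -0.0509]],
[[30.8, -22.0, 0.0], [-0.0001, -0.0001, -0.0509]],
[[31.9, -20.4, 0.0], [-0.0001, -0.0001, -0.0509]],
[[32.9, -18.7, 0.0], [-0.0001, -0.0001, -0.0509]],
[[33.8, -17.0, 0.0], [-0.0001, -0.0001, -0.0509]],
[[34.6, -15.3, 0.0], [-0.0001, -0.0001, -0.0509]],
[[35.3, -13.5, 0.0], [-0.0001, -0.0001, -0.0509]],
[[36.0, -11.7, 0.0], [-0.0001, -0.0001, -0.0509]],
[[36.5, -9.8, -0.0], [-0.0001, -0.0001, -0.0509]],
[[37.0, -8.0, -0.0], [-0.0001, -0.0001, -0.0509]],
[[37.3, -6.1, -0.0], [-0.0001, -0.0001, -0.0509]],
[[37.6, -4.2, -0.0], [-0.0001, -0.0001, -0.0509]],
[[37.8, -2.3, -0.0], [-0.0001, -0.0001, -0.0509]],
[[37.8, -0.3, -0.0], [-0.0001, -0.0001, -0.0509]],
```

Request:
apply_moves(
  series=[
    [[29.6,-23.5,0],[0,0,-0.051]],
    [[30.8,-22,0],[0,0,-0.051]],
    [[31.9,-20.4,0],[0,0,-0.051]],
    [[32.9,-18.7,0],[0,0,-0.051]],
    [[33.8,-17,0],[0,0,-0.051]],
    [[34.6,-15.3,0],[0,0,-0.051]],
    [[35.3,-13.5,0],[0,0,-0.051]],
    [[36,-11.7,0],[0,0,-0.051]],
    [[36.5,-9.8,0],[0,0,-0.051]],
    [[37,-8,0],[0,0,-0.051]],
    [[37.3,-6,0],[0,0,-0.051]],
    [[37.6,-4,0],[0,0,-0.051]],
  ],
  claw=1,
)

```text
t: 1.1
tool_pos: [0.4474, -0.1647, 0.4045]
orientation: [-2.766, -1.488, 0.0]
force: [0.6, 0.6, -0.4]
opening: 0.0933
gripper_force: 0.0
```

Request:
apply_moves(
  series=[
    [[37.8,-2.3,0],[0,0,-0.051]],
    [[37.8,0,0],[0,0,-0.05]],
    [[0,0,0],[0,0,0]],
    [[0,0,0],[0,0,0]],
  ],
)

```text
t: 1.43
tool_pos: [0.4858, -0.0994, 0.4042]
orientation: [-2.686, -1.628, 0.001]
force: [0.3, -0.3, -1.5]
opening: 0.093
gripper_force: 0.0
```

```bash
python3 - <<'E'
from h import *
c,p,d=cam("wrist"); cv2.imwrite("pics/w1.png",p); np.savez("w1.npz",p=p,d=d,**c)
P=cloud(c,d).reshape(-1,3)
m=(abs(P[:,0]-.485)<.09)&(abs(P[:,1]+.1)<.09)
for lo,hi in((.124,.134),(.112,.121),(.03,.135)):
    q=P[m&(P[:,2]>lo)&(P[:,2]<hi)]
    if len(q)>4: print(lo,len(q),np.round(cv2.boxPoints(cv2.minAreaRect((q[:,:2]*1000).astype(np.float32))),1).tolist())
plan(485,-101,404,62.2,1)
E
```

```text
0.124 381 [[479.20001220703125, -47.5], [530.2999877929688, -74.9000015258789], [531.7999877929688, -72.19999694824219], [480.70001220703125, -44.79999923706055]]
0.112 1125 [[443.6000061035156, -112.5999984741211], [496.1000061035156, -140.6999969482422], [532.5999755859375, -72.5999984741211], [480.1000061035156, -44.5]]
0.03 3809 [[432.3999938964844, -133.6999969482422], [484.79998779296875, -161.8000030517578], [532.5999755859375, -72.5], [480.1000061035156, -44.5]]
at [ 485.4 -100.6  404.2] err head [-0.06  0.03  0.11]
[[-0.5, -0.1, 0.2], [-0.001, 0.0006, 0.002]],
```

View pics/w1.png

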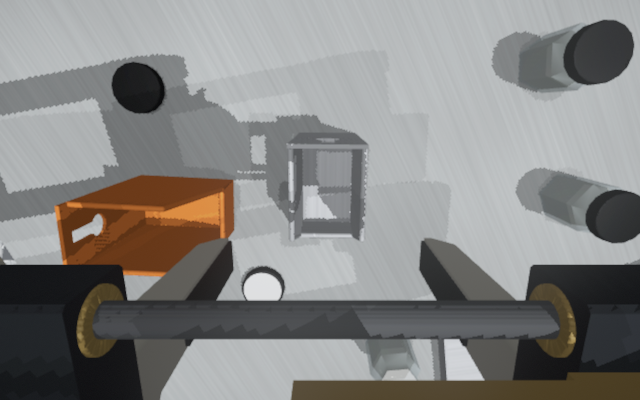

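The wrist view shows the metal tray at about (328,185) with its back toward the image top. The orange tray's near corner is at about (232,240), so I'll check finger clearance on that side.

```bash
python3 - <<'E'
from h import *
for f in("w1","top0","side0"):
    D=np.load(f+".npz");P=cloud(D,D["d"]);p=D["p"].astype(int)
    m=(p[...,2]>p[...,0]+60)&(p[...,2]>90)&(P[...,2]>.02)&(P[...,2]<.14)&(D["d"]>0)&(abs(P[...,0]-.4)<.15)&(abs(P[...,1]+.1)<.2)
    q=P[m]*1000-[484,-102,0];a=np.radians(62)
    x=q[:,:2]@[np.cos(a),np.sin(a)];y=q[:,:2]@[-np.sin(a),np.cos(a)]
    print(f,len(q),np.percentile(x,[1,99]),np.percentile(y,[1,99]))
    k=(abs(x)<20);print(np.percentile(y[k],[1,99]) if k.any() else "none")
plan(484,-102,252,62,5)
E
```

```text
w1 10172 [-56.75178815   1.97897258] [102.81967152 202.33854393]
[102.44501883 201.44860389]
top0 305 [-59.90677934   0.8358599 ] [102.45274867 203.94464765]
[102.26659871 202.4596673 ]
side0 265 [-56.94676624   3.44566178] [112.16149789 202.21456009]
[120.52532618 201.7168993 ]
at [ 485.4 -100.6  404.2] err head [-0.06  0.03  0.31]
[[-0.3, -0.1, 30.4], [-0.0002, 0.0001, 0.0011]],
[[-0.4, -0.1, 30.4], [-0.0002, 0.0001, 0.0011]],
[[-0.4, -0.1, 30.4], [-0.0002, 0.0001, 0.0011]],
[[-0.4, -0.1, 30.4], [-0.0002, 0.0001, 0.0011]],
[[-0.4, -0.1, 30.4], [-0.0002, 0.0001, 0.0011]],
```

Request:
apply_moves(
  series=[
    [[-0.4,0,38],[0,0,0.001]],
    [[-0.4,0,38],[0,0,0.001]],
    [[-0.4,0,38],[0,0,0.001]],
    [[-0.4,0,25],[0,0,0.001]],
    [[-0.2,0,13],[0,0,0.001]],
    [[0,0,0],[0,0,0]],
    [[0,0,0],[0,0,0]],
  ],
)

```text
t: 2.07
tool_pos: [0.4837, -0.104, 0.2522]
orientation: [-2.695, -1.613, 0.002]
force: [0.1, -0.6, 0.4]
opening: 0.093
gripper_force: 0.0
```

Request:
apply_moves(
  series=[
    [[0,0,0],[0,0,0]],
    [[0,0,0],[0,0,0]],
    [[0,0,0],[0,0,0]],
    [[0,0,0],[0,0,0]],
    [[0,0,0],[0,0,0]],
    [[0,0,0],[0,0,0]],
    [[0,0,0],[0,0,0]],
    [[0,0,0],[0,0,0]],
    [[0,0,0],[0,0,0]],
    [[0,0,0],[0,0,0]],
    [[0,0,0],[0,0,0]],
    [[0,0,0],[0,0,0]],
  ],
  claw=0.5,
  newtons=30,
)

```text
t: 3.07
tool_pos: [0.4846, -0.1029, 0.2532]
orientation: [2.693, 1.616, 0.001]
force: [-2.5, 0.2, 6.1]
opening: 0.0579
gripper_force: 30.0
```

```bash
python3 - <<'E'
from h import *
a=np.radians(134.4);X=np.array([np.cos(a),np.sin(a)]);Y=np.array([-X[1],X[0]]);O=np.array([558.5,283.9])
D=np.load("top0.npz");P=cloud(D,D["d"])*1000
x=(P[...,:2]-O)@X;y=(P[...,:2]-O)@Y
m=(x<-15)&(x>-40)&(abs(y)<40)&(P[...,2]>100)
for v,u in np.argwhere(m):print(u,v,x[v,u].round(1),y[v,u].round(1),P[v,u,2].round(1))
m=(abs(x+12)<5)&(abs(y)<45)&(P[...,2]>60)&(P[...,2]<185)
print("plate",m.sum(),np.median(x[m]),np.polyfit(y[m],x[m],1),np.polyfit(P[...,2][m],x[m],1))
m=(x<-30)&(x>-65)&(abs(y)<125)&(P[...,2]>3.5)&(P[...,2]<9);print("feet",y[m&(y>0)].mean(),y[m&(y<0)].mean(),x[m].min())
m=(P[...,2]>190)&(P[...,2]<210)&(abs(x)<30)&(abs(y)<140);print("top y",np.percentile(y[m],[0,.5,99.5,100]))
print("standoff"); 
o=O-X*(12+50+110);print(o);plan(o[0],o[1],343,134.4,11)
E
```

```text
174 185 -24.0 -4.1 160.4
173 186 -21.4 -3.2 162.3
174 186 -22.8 -2.2 161.1
175 186 -24.1 -1.2 159.9
176 186 -24.3 -2.7 152.2
173 187 -19.7 -2.4 160.2
174 187 -20.9 -1.7 158.3
175 187 -23.0 1.0 161.6
176 187 -24.1 1.4 158.8
177 187 -23.8 -0.9 148.7
173 188 -17.6 -2.2 156.5
174 188 -20.6 2.1 164.1
175 188 -21.8 3.0 162.7
176 188 -23.1 4.0 161.3
177 188 -24.4 4.8 159.7
178 188 -24.1 2.6 149.7
173 189 -16.7 0.4 159.1
174 189 -17.9 1.2 157.3
175 189 -20.0 3.8 160.5
176 189 -21.4 5.0 159.7
177 189 -22.7 5.9 158.1
178 189 -23.9 6.6 156.3
179 189 -24.1 5.2 148.5
174 190 -16.9 3.5 159.2
175 190 -18.1 4.4 157.7
176 190 -19.7 6.0 158.0
177 190 -21.3 7.5 158.2
178 190 -23.0 9.2 159.0
179 190 -23.6 8.9 153.9
174 191 -15.2 4.7 158.1
175 191 -15.7 4.0 152.2
177 191 -19.0 7.4 153.5
178 191 -20.6 8.9 153.5
plate 390 -13.12897391755046 [ 6.50634663e-04 -1.31524068e+01] [-1.61100117e-03 -1.29442409e+01]
feet 105.92857902043103 -103.14900183685586 -61.34648098227565
top y [-130.1736609  -128.49390676  131.5375055   132.26334093]
standoff
[678.84209457 161.0106991 ]
at [ 484.6 -102.9  253.2] err head [ 3.000e-02  1.000e-02 -7.247e+01]
[[29.5, 4.3, -8.2], [0.0, 0.0, -0.115]],
[[28.8, 7.6, -8.2], [0.0, 0.0, -0.115]],
[[27.7, 10.9, -8.2], [0.0, 0.0, -0.115]],
[[26.3, 14.0, -8.2], [0.0, 0.0, -0.115]],
[[24.5, 16.9, -8.2], [0.0, 0.0, -0.115]],
[[22.4, 19.6, -8.2], [0.0, 0.0, -0.115]],
[[20.0, 22.1, -8.2], [0.0, 0.0, -0.115]],
[[17.3, 24.2, -8.2], [0.0, 0.0, -0.115]],
[[14.4, 26.0, -8.2], [0.0, 0.0, -0.115]],
[[11.4, 27.5, -8.2], [0.0, 0.0, -0.115]],
[[8.1, 28.7, -8.2], [0.0, 0.0, -0.115]],
```

Request:
apply_moves(
  series=[
    [[0,0,-5],[0,0,0]],
    [[0,0,-20],[0,0,0]],
    [[0,0,-30],[0,0,0]],
    [[0,0,-30],[0,0,0]],
    [[0,0,-20],[0,0,0]],
    [[0,0,-5],[0,0,0]],
    [[0,0,0],[0,0,0]],
    [[0,0,0],[0,0,0]],
  ],
)

```text
t: 3.73
tool_pos: [0.4841, -0.1028, 0.3612]
orientation: [-2.693, -1.616, 0.002]
force: [-0.5, 0.2, -2.6]
opening: 0.0582
gripper_force: 30.0
```

```bash
python3 - <<'E'
from h import *
D=np.load("top0.npz")
for u,v in((285,145),(348,128),(407,139)):print(pt(D,None,u,v,.086))
s=robot.read_state();print(s["force"],s["opening"],s["gripper_force"])
plan(679,161,363,134.4,14)
E
```

```text
[0.68845972 0.04594739 0.086     ]
[ 0.73182926 -0.09947473  0.086     ]
[ 0.70836913 -0.23623292  0.086     ]
[-0.54454247  0.22533342 -2.60640676] 0.05815833148504092 29.983391761779785
at [ 484.1 -102.8  361.2] err head [-1.000e-01 -5.000e-02 -7.248e+01]
[[23.2, 3.4, -0.1], [-0.0001, -0.0001, -0.0904]],
[[22.8, 5.5, -0.1], [-0.0001, -0.0001, -0.0904]],
[[22.2, 7.5, -0.1], [-0.0001, -0.0001, -0.0904]],
[[21.4, 9.5, -0.1], [-0.0001, -0.0001, -0.0904]],
[[20.5, 11.4, -0.1], [-0.0001, -0.0001, -0.0904]],
[[19.4, 13.2, -0.1], [-0.0001, -0.0001, -0.0904]],
[[18.1, 14.9, -0.1], [-0.0001, -0.0001, -0.0904]],
[[16.7, 16.5, -0.1], [-0.0001, -0.0001, -0.0904]],
[[15.1, 17.9, -0.1], [-0.0001, -0.0001, -0.0904]],
[[13.4, 19.2, -0.1], [-0.0001, -0.0001, -0.0904]],
[[11.7, 20.3, -0.1], [-0.0001, -0.0001, -0.0904]],
[[9.8, 21.3, -0.1], [-0.0001, -0.0001, -0.0904]],
[[7.8, 22.1, -0.1], [-0.0001, -0.0001, -0.0904]],
[[5.8, 22.7, -0.1], [-0.0001, -0.0001, -0.0904]],
```

Request:
apply_moves(
  series=[
    [[23.2,3.4,0],[0,0,-0.09]],
    [[22.8,5.5,0],[0,0,-0.09]],
    [[22.2,7.5,0],[0,0,-0.09]],
    [[21.4,9.5,0],[0,0,-0.09]],
    [[20.5,11.4,0],[0,0,-0.09]],
    [[19.4,13.2,0],[0,0,-0.09]],
    [[18.1,14.9,0],[0,0,-0.09]],
    [[16.7,16.5,0],[0,0,-0.09]],
    [[15.1,17.9,0],[0,0,-0.09]],
    [[13.4,19.2,0],[0,0,-0.09]],
    [[11.7,20.3,0],[0,0,-0.09]],
    [[9.8,21.3,0],[0,0,-0.09]],
  ],
)

```text
t: 4.73
tool_pos: [0.6519, 0.124, 0.3588]
orientation: [-1.471, -2.771, 0.005]
force: [1.2, -1.0, -2.9]
opening: 0.0579
gripper_force: 30.0
```

Request:
apply_moves(
  series=[
    [[7.8,22,0],[0,0,-0.09]],
    [[5.8,22.5,0],[0,0,-0.09]],
    [[0,0,0],[0,0,0]],
    [[0,0,0],[0,0,0]],
  ],
)

```text
t: 5.07
tool_pos: [0.6794, 0.1613, 0.3587]
orientation: [-1.221, -2.889, 0.005]
force: [0.4, 0.3, -3.0]
opening: 0.058
gripper_force: 30.0
```

```bash
python3 - <<'E'
from h import *
s=robot.read_state();print(np.round(s["tool_pos"],4),s["force"])
for n in("wrist","top","side"):
    c,p,d=cam(n); np.savez(f"{n}2.npz",p=p,d=d,**c); cv2.imwrite(f"pics/{n}2.png",p)
    P=cloud(c,d).reshape(-1,3)*1000
    for nm,ce,lo,hi in(("tray",(679,161),230,250),("trayall",(679,161),140,250),("board",(559,284),192,206)):
        q=P[(np.hypot(P[:,0]-ce[0],P[:,1]-ce[1])<(75 if nm!="board" else 150))&(P[:,2]>lo)&(P[:,2]<hi)]
        if len(q)>4: print(n,nm,len(q),np.round(cv2.boxPoints(cv2.minAreaRect(q[:,:2].astype(np.float32))),1).tolist(),np.percentile(q[:,2],[2,50,98]).round(1))
E
```

```text
[0.6794 0.1613 0.3587] [ 0.4454499   0.26949906 -2.9513534 ]
wrist tray 3432 [[613.0999755859375, 168.3000030517578], [654.7999877929688, 125.5999984741211], [714.0999755859375, 183.60000610351562], [672.4000244140625, 226.3000030517578]] [230.3 233.1 249.3]
wrist trayall 21243 [[610.0999755859375, 166.1999969482422], [673.0999755859375, 100.19999694824219], [738.9000244140625, 163.0], [675.9000244140625, 229.0]] [145.9 215.4 245.5]
wrist board 1157 [[622.0, 176.8000030517578], [640.7000122070312, 157.5], [682.5, 198.0], [663.7999877929688, 217.3000030517578]] [192.2 200.1 205.7]
top trayall 119 [[620.5, 174.60000610351562], [690.7000122070312, 101.30000305175781], [732.2999877929688, 141.10000610351562], [662.0999755859375, 214.39999389648438]] [140.5 150.4 176.1]
top board 596 [[542.4000244140625, 281.6000061035156], [558.2999877929688, 265.20001220703125], [653.2000122070312, 357.6000061035156], [637.2000122070312, 374.0]] [194.7 198.9 201.6]
side tray 110 [[618.4000244140625, 172.8000030517578], [663.2000122070312, 131.6999969482422], [705.9000244140625, 178.1999969482422], [661.0999755859375, 219.3000030517578]] [230.2 233.4 242.5]
side trayall 1450 [[610.4000244140625, 166.1999969482422], [682.0, 91.80000305175781], [747.5999755859375, 154.89999389648438], [675.9000244140625, 229.3000030517578]] [141.9 196.1 234.3]
side board 2372 [[458.20001220703125, 201.60000610351562], [552.2999877929688, 104.5], [740.0, 286.3999938964844], [645.9000244140625, 383.3999938964844]] [194.8 198.9 201.6]
```

View pics/wrist2.png

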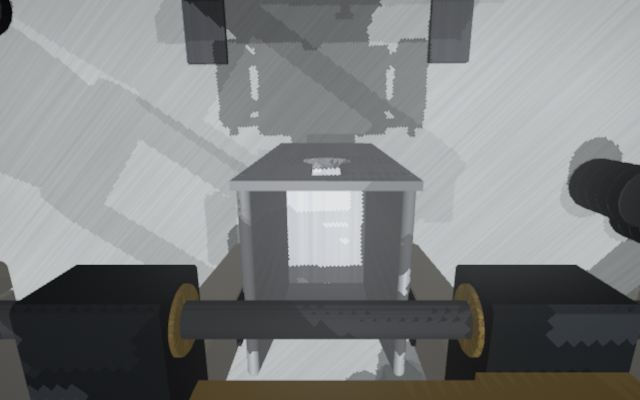

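The wrist view shows the tray held square (back top edge (232–422,187), hole at (326,163)) and the board's feet ends at (205,62) and (450,62). I'll use the feet to get y and the yaw relative to the tray.

```bash
python3 - <<'E'
from h import *
D=np.load("wrist2.npz");P=cloud(D,D["d"])*1000
s=robot.read_state();T=np.array(s["tool_pos"])*1000;r=R.from_rotvec(s["orientation"])
h=np.degrees(np.arctan2(*r.apply([1,0,0])[1::-1]));print("head",h, r.as_matrix()[:,2])
a=np.radians(134.4);X=np.array([np.cos(a),np.sin(a)]);Y=np.array([-X[1],X[0]])
x=(P[...,:2]-T[:2])@X;y=(P[...,:2]-T[:2])@Y;z=P[...,2]
g=D["p"].mean(2)
for n,b in(("L",(0,75,160,245)),("R",(0,75,415,490))):
    sl=np.s_[b[0]:b[1],b[2]:b[3]];m=(z[sl]>3)&(z[sl]<10)&(x[sl]>60)
    yy=y[sl][m];xx=x[sl][m];q=np.stack([xx,yy],1).astype(np.float32)
    print(n,m.sum(),"x",np.percentile(xx,[0,1,50]),"y",np.percentile(yy,[1,50,99]),"z",np.median(z[sl][m]))
m=(z>225)&(z<240)&(x>40)&(x<58)&(abs(y)<32);print("back y",np.percentile(y[m],[1,99]),"x",np.percentile(x[m],[1,50,99]))
for lo,hi in((130,160),(170,180),(200,225)):
    m=(z>lo)&(z<hi)&(x>44)&(x<60)&(abs(y)<27);print(lo,m.sum(),np.median(x[m]) if m.any() else 0, np.polyfit(y[m],x[m],1) if m.sum()>9 else 0)
m=(z>42)&(z<192)&(x>100)&(abs(y)<60);print("plate?",m.sum())
E
```

```text
head 134.02286703706184 [-2.81755968e-03 -7.76282146e-04 -9.99995729e-01]
L 2637 x [111.65169562 112.21009843 137.53159486] y [ 86.97811642 103.91446288 121.25552557] z 5.6025971673459045
R 2614 x [111.46122152 111.97568546 136.85431179] y [-122.39163625 -105.00894662  -87.98116154] z 5.501753336407722
back y [-28.83018497  27.96383375] x [49.08401515 51.27679864 52.29112929]
130 618 51.81169166053438 [5.03866773e-03 5.18108099e+01]
170 462 51.82641408267644 [5.08434818e-03 5.14614256e+01]
200 1629 51.95586390397982 [-3.64005158e-03  5.13810365e+01]
plate? 0
```

Request:
apply_moves(
  series=[
    [[0,0.4,0],[0,0,-0.0066]],
    [[8,0,2],[0,0,0]],
    [[15,0,6],[0,0,0]],
    [[18,0,8],[0,0,0]],
    [[18,0,8],[0,0,0]],
    [[13,0,6],[0,0,0]],
    [[6,0,3],[0,0,0]],
    [[2,0,0.7],[0,0,0]],
    [[0,0,0],[0,0,0]],
    [[0,0,0],[0,0,0]],
    [[0,0,0],[0,0,0]],
  ],
)

```text
t: 6.13
tool_pos: [0.6247, 0.2172, 0.3298]
orientation: [1.216, 2.896, 0.001]
force: [0.3, 0.7, -2.9]
opening: 0.0577
gripper_force: 30.0
```

```bash
python3 - <<'E'
from h import *
s=robot.read_state();T=np.array(s["tool_pos"])*1000;r=R.from_rotvec(s["orientation"]);print(T.round(1),np.round(s["force"],2),np.degrees(np.arctan2(*r.apply([1,0,0])[1::-1])))
a=np.radians(134.4);X=np.array([np.cos(a),np.sin(a)]);Y=np.array([-X[1],X[0]])
ims=[]
for n in("wrist","top"):
    c,p,d=cam(n); np.savez(f"{n}3.npz",p=p,d=d,**c)
    P=cloud(c,d)*1000
    x=(P[...,:2]-T[:2])@X;y=(P[...,:2]-T[:2])@Y;z=P[...,2]
    m=(x>56)&(x<75)&(abs(y)<15)&(z>140)&(z<180);print(n,m.sum())
    if m.any():print(np.median(x[m]),np.percentile(y[m],[2,50,98]),np.percentile(z[m],[2,50,98]))
    m=(x>73)&(x<85)&(abs(y)<40)&(z>60)&(z<190);print("plate",m.sum(),np.median(x[m]) if m.any() else 0)
    ims.append(p if n=="wrist" else cv2.resize(p[120:280,100:356],(640,400)))
cv2.imwrite("pics/c3.png",cv2.resize(np.vstack(ims),(480,600)))
E
```

```text
[624.7 217.2 329.8] [ 0.28  0.71 -2.92] 134.4508367477126
wrist 515
72.23006606364844 [-7.06072234  0.62104866  8.00503439] [155.34441505 160.72091629 162.75356914]
plate 3316 80.62823138699949
top 0
plate 75 80.99981128948988
```

View pics/c3.png

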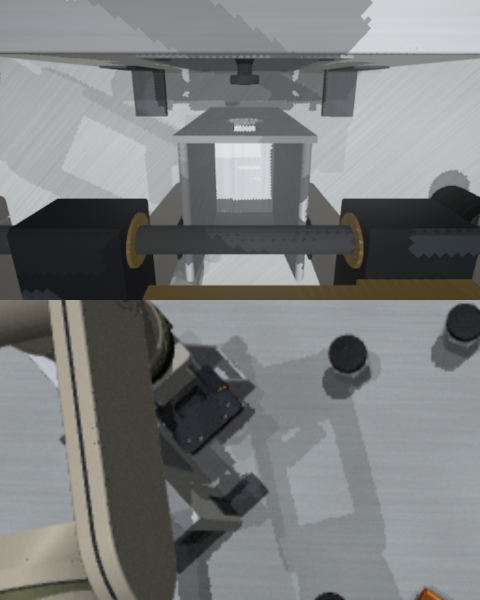

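The wrist view shows the stud head at about (244,72) (half-scale crop) just beyond the tray's back edge and centred on it. I'll fit the height and lateral offset from this one view.

```bash
python3 - <<'E'
from h import *
from scipy.optimize import least_squares
s=robot.read_state();T=np.array(s["tool_pos"])*1000;print(T)
a=np.radians(134.4);X=np.array([np.cos(a),np.sin(a)]);Y=np.array([-X[1],X[0]])
D=np.load("wrist3.npz");P=cloud(D,D["d"])*1000
x=(P[...,:2]-T[:2])@X;y=(P[...,:2]-T[:2])@Y;z=P[...,2]
m=(x>66)&(x<74)&(abs(y)<12)&(z>150)&(z<180)
print(np.percentile(x[m],[2,50,98]))
f=least_squares(lambda p:np.hypot(y[m]-p[0],z[m]-p[1])-8,[0,155],loss="soft_l1");print("head yc,zc",f.x,abs(f.fun).mean())
b=(z>195)&(z<215)&(x>40)&(x<58)&(abs(y)<32);print("back: top z",np.percentile(z[b],[50,90,98]),"y",np.percentile(y[b],[1,99]),"x",np.percentile(x[b],[1,50,99]))
b=(z>130)&(z<190)&(x>44)&(x<58)&(abs(y)<26);print("back face x",np.median(x[b]))
b=(z>60)&(z<150)&(x>74)&(x<86)&(abs(y)<40);print("plate x",np.median(x[b]),np.polyfit(y[b],x[b],1))
b=(z>190)&(z<205)&(x>76)&(x<110)&(abs(y)<100);print("board top z",np.median(z[b]))
E
```

```text
[624.64700203 217.19587325 329.54522423]
[69.38582909 71.75844415 73.70153585]
head yc,zc [  0.49586003 153.90511894] 0.5563477332875313
back: top z [203.40062727 204.42842122 204.93359908] y [-28.10465181  28.92649429] x [41.57892209 49.56931214 50.53955656]
back face x 50.047288339315216
plate x 80.5266218516684 [7.56457846e-04 8.05266392e+01]
board top z 199.4476284959877
```

Request:
apply_moves(
  series=[
    [[0,0,3],[0,0,0]],
    [[3,0,3],[0,0,0]],
    [[5,0,0],[0,0,0]],
    [[5,0,0],[0,0,0]],
    [[2,0,0],[0,0,0]],
    [[0,0,0],[0,0,0]],
    [[0,0,0],[0,0,0]],
    [[0,0,0],[0,0,0]],
  ],
)

```text
t: 6.9
tool_pos: [0.6136, 0.2286, 0.3233]
orientation: [1.215, 2.897, 0.0]
force: [1.0, 0.4, -3.5]
opening: 0.0578
gripper_force: 30.0
```

Request:
apply_moves(
  series=[
    [[1,0,0],[0,0,0]],
    [[1,0,0],[0,0,0]],
    [[1,0,0],[0,0,0]],
    [[1,0,0],[0,0,0]],
    [[1,0,0],[0,0,0]],
    [[0,0,0],[0,0,0]],
    [[0,0,0],[0,0,0]],
  ],
)

```text
t: 7.48
tool_pos: [0.61, 0.2321, 0.323]
orientation: [-1.215, -2.897, 0.0]
force: [0.1, 0.0, -2.5]
opening: 0.058
gripper_force: 30.0
```

Request:
apply_moves(
  series=[
    [[1,0,0],[0,0,0]],
    [[1,0,0],[0,0,0]],
    [[0,0,0],[0,0,0]],
    [[0,0,0],[0,0,0]],
  ],
)

```text
t: 7.82
tool_pos: [0.6086, 0.2335, 0.3231]
orientation: [1.215, 2.897, 0.0]
force: [0.5, 0.1, -2.7]
opening: 0.0577
gripper_force: 30.0
```

Request:
apply_moves(
  series=[
    [[1,0,0],[0,0,0]],
    [[1,0,0],[0,0,0]],
    [[1,0,0],[0,0,0]],
    [[1,0,0],[0,0,0]],
    [[0,0,0],[0,0,0]],
    [[0,0,0],[0,0,0]],
  ],
)

```text
t: 8.32
tool_pos: [0.6058, 0.2364, 0.3231]
orientation: [1.215, 2.897, 0.0]
force: [0.6, -1.0, -3.5]
opening: 0.0576
gripper_force: 30.0
```

Request:
apply_moves(
  series=[
    [[1,0,0],[0,0,0]],
    [[1,0,0],[0,0,0]],
    [[0,0,0],[0,0,0]],
    [[0,0,0],[0,0,0]],
  ],
)

```text
t: 8.65
tool_pos: [0.6044, 0.2378, 0.323]
orientation: [1.215, 2.897, 0.0]
force: [0.2, -1.0, -2.6]
opening: 0.0578
gripper_force: 30.0
```

Request:
apply_moves(
  series=[
    [[1,0,0],[0,0,0]],
    [[0,0,0],[0,0,0]],
    [[0,0,0],[0,0,0]],
  ],
)

```text
t: 8.9
tool_pos: [0.6037, 0.2385, 0.323]
orientation: [-1.215, -2.897, 0.0]
force: [-0.1, 0.5, -3.3]
opening: 0.0577
gripper_force: 30.0
```

Request:
apply_moves(
  series=[
    [[0.7,0,0],[0,0,0]],
    [[0,0,0],[0,0,0]],
    [[0,0,0],[0,0,0]],
  ],
)

```text
t: 9.15
tool_pos: [0.6034, 0.2387, 0.3231]
orientation: [1.215, 2.896, -0.0]
force: [2.9, -2.7, -4.9]
opening: 0.0574
gripper_force: 30.0
```

Request:
apply_moves(
  series=[
    [[0.7,0,0],[0,0,0]],
    [[0,0,0],[0,0,0]],
    [[0,0,0],[0,0,0]],
  ],
)

```text
t: 9.4
tool_pos: [0.6033, 0.2388, 0.3231]
orientation: [1.215, 2.895, -0.001]
force: [5.2, -5.1, -5.4]
opening: 0.0581
gripper_force: 30.0
```

Request:
apply_moves(
  series=[
    [[0.7,0,0],[0,0,0]],
    [[0,0,0],[0,0,0]],
    [[0,0,0],[0,0,0]],
  ],
)

```text
t: 9.65
tool_pos: [0.6031, 0.2388, 0.3232]
orientation: [1.216, 2.894, -0.001]
force: [7.0, -6.1, -6.2]
opening: 0.0576
gripper_force: 30.0
```

Request:
apply_moves(
  series=[
    [[-1.2,0,0],[0,0,0]],
    [[0,0,2],[0,0,0]],
    [[0,0,2],[0,0,0]],
    [[0,0,2],[0,0,0]],
    [[0,0,2],[0,0,0]],
    [[0,0,0],[0,0,0]],
    [[0,0,0],[0,0,0]],
  ],
)

```text
t: 10.23
tool_pos: [0.6035, 0.2389, 0.3152]
orientation: [1.215, 2.896, 0.001]
force: [5.3, -4.5, -3.2]
opening: 0.0575
gripper_force: 30.0
```

Request:
apply_moves(
  series=[
    [[0,0,2],[0,0,0]],
    [[0,0,2],[0,0,0]],
    [[0,0,2],[0,0,0]],
    [[0,0,2],[0,0,0]],
    [[0,0,0],[0,0,0]],
    [[0,0,0],[0,0,0]],
  ],
)

```text
t: 10.73
tool_pos: [0.6035, 0.2389, 0.3072]
orientation: [1.215, 2.896, 0.001]
force: [5.3, -2.8, -2.2]
opening: 0.0577
gripper_force: 30.0
```

Request:
apply_moves(
  series=[
    [[-0.3,0,2],[0,0,0]],
    [[0,0,2],[0,0,0]],
    [[0,0,2],[0,0,0]],
    [[0,0,2],[0,0,0]],
    [[0,0,2],[0,0,0]],
    [[0,0,0],[0,0,0]],
    [[0,0,0],[0,0,0]],
  ],
)

```text
t: 11.32
tool_pos: [0.6035, 0.2387, 0.2967]
orientation: [1.215, 2.897, -0.0]
force: [5.2, -3.5, -3.5]
opening: 0.058
gripper_force: 30.0
```

Request:
apply_moves(
  series=[
    [[0,0,1],[0,0,0]],
    [[0,0,1],[0,0,0]],
    [[0,0,0],[0,0,0]],
    [[0,0,0],[0,0,0]],
  ],
)

```text
t: 11.65
tool_pos: [0.6035, 0.2387, 0.2949]
orientation: [1.215, 2.896, 0.0]
force: [4.1, -4.1, -1.6]
opening: 0.0582
gripper_force: 30.0
```

Request:
apply_moves(
  series=[
    [[0,0,0.7],[0,0,0]],
    [[0,0,0],[0,0,0]],
    [[0,0,0],[0,0,0]],
  ],
)

```text
t: 11.9
tool_pos: [0.6035, 0.2388, 0.2943]
orientation: [1.215, 2.896, 0.0]
force: [3.6, -4.1, -0.9]
opening: 0.058
gripper_force: 30.0
```

Request:
apply_moves(
  series=[
    [[0,0,0.7],[0,0,0]],
    [[0,0,0],[0,0,0]],
    [[0,0,0],[0,0,0]],
  ],
)

```text
t: 12.15
tool_pos: [0.6035, 0.2388, 0.2938]
orientation: [1.215, 2.896, 0.0]
force: [4.9, -3.3, -0.1]
opening: 0.0578
gripper_force: 30.0
```

Request:
apply_moves(
  series=[
    [[0,0,0.7],[0,0,0]],
    [[0,0,0],[0,0,0]],
    [[0,0,0],[0,0,0]],
  ],
)

```text
t: 12.4
tool_pos: [0.6036, 0.2388, 0.2936]
orientation: [1.215, 2.896, 0.001]
force: [2.8, -4.7, 2.9]
opening: 0.0581
gripper_force: 30.0
```

Request:
apply_moves(
  series=[
    [[0,0,0.5],[0,0,0]],
    [[0,0,0],[0,0,0]],
    [[0,0,0],[0,0,0]],
  ],
)

```text
t: 12.65
tool_pos: [0.6035, 0.2389, 0.2934]
orientation: [1.215, 2.896, 0.001]
force: [1.4, -4.1, 5.4]
opening: 0.0578
gripper_force: 30.0
```

The tray bottomed after about 29.6 mm of travel and the stud now carries it. Next I ease the grip and open.

Request:
apply_moves(
  series=[
    [[0,0,0.4],[0,0,0]],
    [[0,0,0],[0,0,0]],
    [[0,0,0],[0,0,0]],
  ],
)

```text
t: 12.9
tool_pos: [0.6035, 0.2389, 0.2933]
orientation: [1.214, 2.896, 0.001]
force: [1.0, -4.8, 6.3]
opening: 0.0578
gripper_force: 30.0
```

Request:
apply_moves(
  series=[
    [[0,0,0],[0,0,0]],
    [[0,0,0],[0,0,0]],
    [[0,0,0],[0,0,0]],
    [[0,0,0],[0,0,0]],
  ],
  newtons=4,
)

```text
t: 13.23
tool_pos: [0.6035, 0.2391, 0.2927]
orientation: [1.214, 2.896, 0.001]
force: [1.9, -3.5, 6.1]
opening: 0.0582
gripper_force: 4.0
```

Request:
apply_moves(
  series=[
    [[0,0,0],[0,0,0]],
    [[0,0,0],[0,0,0]],
    [[0,0,0],[0,0,0]],
    [[0,0,0],[0,0,0]],
    [[0,0,0],[0,0,0]],
    [[0,0,0],[0,0,0]],
    [[0,0,0],[0,0,0]],
    [[0,0,0],[0,0,0]],
  ],
  claw=0.9,
)

```text
t: 13.9
tool_pos: [0.6033, 0.2389, 0.292]
orientation: [-1.215, -2.897, 0.0]
force: [-0.3, 0.2, 0.0]
opening: 0.0836
gripper_force: 0.0
```

```bash
python3 - <<'E'
from h import *
s=robot.read_state();T=np.array(s["tool_pos"])*1000;print(T.round(1),np.round(s["force"],2),s["opening"])
a=np.radians(134.4);X=np.array([np.cos(a),np.sin(a)]);Y=np.array([-X[1],X[0]])
c,p,d=cam("wrist");cv2.imwrite("pics/w4.png",p);P=cloud(c,d)*1000
x=(P[...,:2]-T[:2])@X;y=(P[...,:2]-T[:2])@Y;z=P[...,2]
b=(z>160)&(z<175)&(x>38)&(x<58)&(abs(y)<32);print("back top z",np.percentile(z[b],[50,90,98]),"y",np.percentile(y[b],[1,99]),"x",np.percentile(x[b],[1,50,99]))
E
```

```text
[603.3 238.9 292. ] [-0.33  0.15  0.02] 0.08361535740563
back top z [161.43703168 162.32064673 162.81504631] y [-4.95596757  5.99506239] x [39.24306939 40.07264708 40.99306317]
```

View pics/w4.png

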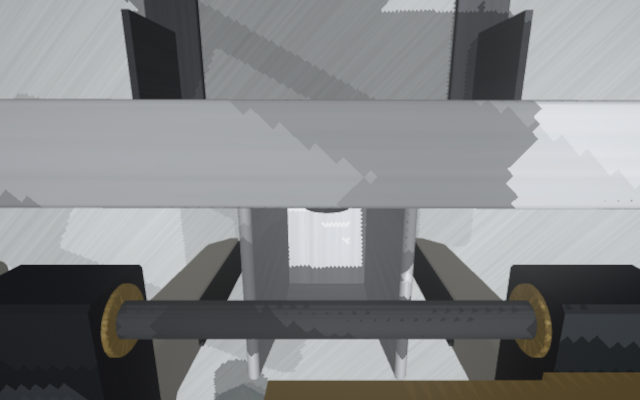

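The tray hangs on its own: the stud head sits inside it at (327,208), the fingers are clear of both walls, and the force reads zero. I'll retreat straight up.

Request:
apply_moves(
  series=[
    [[0,0,-4],[0,0,0]],
    [[0,0,-10],[0,0,0]],
    [[0,0,-20],[0,0,0]],
    [[0,0,-30],[0,0,0]],
    [[0,0,-30],[0,0,0]],
    [[0,0,-30],[0,0,0]],
    [[0,0,-25],[0,0,0]],
    [[-15,0,-10],[0,0,0]],
    [[-15,0,0],[0,0,0]],
    [[-10,0,0],[0,0,0]],
    [[0,0,0],[0,0,0]],
    [[0,0,0],[0,0,0]],
  ],
  claw=1,
)

```text
t: 14.95
tool_pos: [0.6315, 0.2095, 0.4487]
orientation: [-1.216, -2.893, 0.003]
force: [0.2, 0.4, -0.1]
opening: 0.0929
gripper_force: 0.0
```

```bash
python3 - <<'E'
from h import *
s=robot.read_state();print(np.round(s["force"],2),np.round(s["tool_pos"],3))
c,p,d=cam("wrist");P=cloud(c,d)*1000
a=np.radians(134.4);X=np.array([np.cos(a),np.sin(a)]);Y=np.array([-X[1],X[0]]);T=np.array([603.3,238.9])
x=(P[...,:2]-T)@X;y=(P[...,:2]-T)@Y;z=P[...,2]
for lo,hi in((150,164),(163,175)):
    b=(z>lo)&(z<hi)&(x>-35)&(x<51.5)&(abs(y)<34);print(b.sum(),"y",np.percentile(y[b],[1,99]),"x",np.percentile(x[b],[1,99]),"z",np.percentile(z[b],[50,98]))
q,_=robot.read_camera("side");cv2.imwrite("pics/f.png",np.vstack([p[:,80:560],cv2.resize(q[200:400,100:340],(480,400))])[::1])
im=cv2.imread("pics/f.png");cv2.imwrite("pics/f.png",cv2.resize(im,(360,600)))
E
```

```text
[ 0.17  0.39 -0.14] [0.632 0.21  0.449]
1506 y [-29.13327205  30.00293516] x [-27.31411084  46.68417701] z [158.56788312 161.9334142 ]
521 y [-30.50539503  30.19626209] x [46.69568162 50.09595658] z [168.04284267 171.36180419]
```

View pics/f.png

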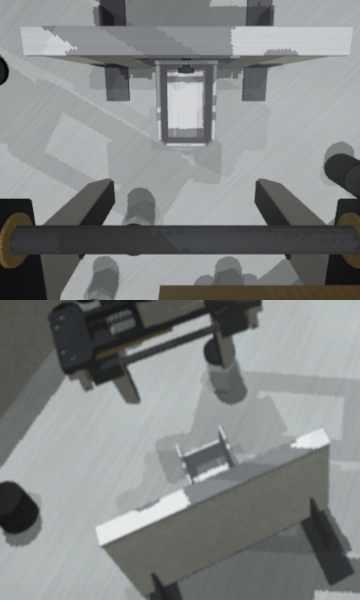

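The tray hangs flat and square on the board, with the stud head visible inside its back at (187,68). The gripper is clear.

```bash
python3 -c "
from plant import robot
print(robot.close_job())"
```

```text
the job is handed in; nothing more can be done
None
```

The tray hangs fully home on the divider's stud, flat against the hanger plate and released with the gripper clear; I disturbed no bystanders and handed the job in at about 15 s.

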